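Set the rotary specimen stage to zero and clamp it

TASK

Get the rotary specimen stage ready for the next picture: with the fingertips, gently push the finger post round until the white index mark on the black table lines up with the long zero line on the graduated ring, and let it stand still there. Then, as gently, push the clamp lever round to its stop, without shifting the setting. Push only, with closed fingers; grasp and lift nothing: the Petri dish stays lying on the middle of the table, the graduated ring stays as it is set, and the other things on the bench are left alone.

Things in the scene. Friction and masses are not known exactly. Their poses are not given: they have to be found in the camera images.
- stage_base: Rotary specimen stage: a heavy grey round cast base, 224 mm across, fixed to the bench, with a graduated satin-silver ring (outer diameter 212 mm, top 36 mm above the bench) and, inside it, a black round turning table (diameter 170 mm, top face 41 mm above the bench). Origin: centre of the underside, on the bench and on the table's vertical turning axis. Its -y side carries the boss of the clamp.
- table_centre (a point): Point on the turning axis in the table's top face, 41 mm above the bench.
- table_plate (a joint): Angle of the turning table in rad, growing counter-clockwise seen from above. It turns with light, even friction (about 0.12 N m, some 2 N at the finger post), stays where it is left and has no stop within a full turn of its starts.
- index_mark (a point): Outer end of the index mark, at the rim of the turning table, 85.5 mm from the axis, at table-top height: the only white radial line on the black table, 27 mm long, 4 mm wide.
- finger_post (a point): Centre of the top of the finger post: an upright knurled steel pin on the table, 14 mm diameter (18 mm at its 2 mm high foot), standing 22 mm above the table face (top 63 mm above the bench), 66 mm from the axis, a quarter turn counter-clockwise of the index mark. It is there to turn the table with; it turns with the table.
- scale_ring (a joint): Angle of the graduated ring in rad, counter-clockwise from above; same zero direction as the table's, so the index mark is on the zero line when both joint values are equal. Stiff; it has been set beforehand and stays as it is.
- zero_line (a point): Inner end of the zero line on the ring, 85.5 mm from the axis, at table-top height: the target scale line, the one line that runs over the full width of the ring (4 mm wide, with a broad arrowhead, 18 mm across, at its outer end, pointing inward). The other lines are thin and short, every 10 degrees, a little longer every 30.
- clamp_lever (a joint): Clamp lever in rad: 0 = open, pointing straight out from the stage (base -y); grows as it swings level, clockwise seen from above, towards base -x; 1.45 = fully closed, at its stop. Stiffness about 0.08 N m of friction (1.5 N at the knob); stays where it is left. It does not spring back; as a plain lever it does not move the table.
- clamp_knob (a point): Centre of the black ball on the end of the clamp lever, 20 mm diameter, 49 mm above the bench, 55 mm from the lever's pivot; the lever's bar is 9 mm thick.
- clamp_pivot (a point): Point on the clamp lever's vertical pivot axis at the knob's height, 138 mm from the table's axis; the lever's steel hub there is 24 mm across and its top 50 mm above the bench.
- dish: The specimen: a closed clear Petri dish, 62 mm across, 15 mm tall, lying loose on the middle of the turning table (within 5 mm) and turning with it. Origin: centre of its underside.
- dish_stack: Bystander: three closed Petri dishes stacked, 62 mm across, 45 mm tall. Origin: centre of its underside.
- tally_counter: Bystander: round chrome hand tally counter, 48 mm across, 38 mm tall. Origin: centre of its underside.
- marker_pen: Bystander: white marker pen with black cap lying down, 133 mm long, 14 mm thick. Origin: centre of its underside.
- slide_box: Bystander: flat grey slide storage box, 87 x 202 x 33 mm. Origin: centre of its underside.
- tube_rack: Bystander: white rack of capped tubes, 70 x 211 mm, 94 mm tall. Origin: centre of its underside.
- reagent_bottle: Bystander: amber reagent bottle, 72 mm across, 150 mm tall. Origin: centre of its underside.
- beaker: Bystander: glass beaker, 68 mm across, 85 mm tall. Origin: centre of its underside.
Not all that is in view belongs to the job. There is more than one size of the dish; the one meant has the size given above.

How it is judged (in metres and radians):
On the way, in this order (a step that is already met when the one before it is completed fails the run):
1. the index mark stands still on the zero line, the clamp still open (distance between index_mark and zero_line below 0.004 m and velocity of joint table_plate between -0.03 and 0.03 rad/s and value of joint clamp_lever below 0.7 rad), for 0.4 s.
2. the clamp lever is round at its stop (value of joint clamp_lever above 1.25 rad), for 0.2 s.
At the end, for the whole second after the job is handed in: The index mark is within 4 mm (about 2.7 degrees) of the zero line and the table still; the clamp lever is closed past 1.25 rad (stop at 1.45); the dish lies flat on the table within 12 mm of its centre; the graduated ring is where it was (within 4 mm) (distance between index_mark and zero_line below 0.004 m and velocity of joint table_plate between -0.03 and 0.03 rad/s and value of joint clamp_lever above 1.25 rad and distance between dish and table_centre below 0.012 m and angle between dish's own z axis and vertical below 0.1 rad and linear speed of dish below 0.02 m/s and distance of zero_line from where it was at the start of the episode below 0.004 m); the robot touches nothing.
It fails at once if the specimen dish is lifted off the table or pushed off its middle (distance between dish and table_centre above 0.015 m).
It fails at once if the table with its finger post (over 18 N) or the clamp lever (over 30 N) is squeezed or pushed hard (contact force between the fingers and table_plate above 18 N or contact force between the fingers and clamp_lever above 30 N).
It fails at once if the graduated ring is turned (distance of zero_line from where it was at the start of the episode above 0.006 m).
It fails at once if the table is turned against the closed clamp (value of joint clamp_lever above 0.9 rad and (velocity of joint table_plate above 0.15 rad/s or velocity of joint table_plate below -0.15 rad/s)).
It fails at once if another thing on the bench is shifted or lifted (distance of any of dish_stack, tally_counter, marker_pen, slide_box, tube_rack, reagent_bottle, beaker from where it was at the start of the episode above 0.02 m).
It also fails if it takes over 67 s, if anything falls off the work surface, if the arm or the gripper's body presses on something with over 40 N, if the wrist force passes 120 N, or if a joint passes its speed limit or range.

ROBOT

A 6-joint arm with a two-finger parallel gripper is mounted at the origin on the work surface. World frame = base frame: x ahead of the robot, y to its left, z up, the work surface at z = 0. Lengths are in mm, angles in rad, forces in N, time in s.
With the tool pointing down it reaches from about 325 to 900 mm from the base axis. Payload 6.1 kg.
Tool frame: the origin (TCP) lies at the very end of the fingers, on their centre line; the grasp point (between the pads) lies 19 mm behind it (robot.grasp_offset is the z of the grasp point in the tool frame, in mm); z points along the fingers, y is the direction in which the jaws open and shut (so a half turn about z gives the same grasp; the last joint's range is limited). The gripper opens to 87 mm and grips with 3 to 60 N. Pads are 19 mm wide; open, the fingers measure 117 mm over their backs; the gripper's body (75 mm by 190 mm) begins 51 mm behind the grasp point.
Start: joints at [1.05, 0.22, 1.526, -0, 1.395, -0.126], TCP at [240.387, 576.914, 222.538] pointing down, gripper open.
Joint ranges: [-2.98, 2.98], [-0.91, 2.08], [0.09, 2.57], [-1.24, 4.39], [0.2, 2.65], [-2.68, 2.68]. Speed limits (rad/s): [2.57, 2.57, 3.01, 3.14, 3.14, 3.14].

INTERFACE

Orientations are given as a unit quaternion [w, x, y, z].
In Python, from bench import get_obs, optics, sign_off, robot gives the robot as it stands. The module is installed in compiled form; this text tells all that it offers.
- The arm moves only by the tool servo_tool, never from a script. Its argument "motion" is one flat list of numbers, 5 for each row, row after row: the shift along the world's x, y, z in mm, then the turn about the world's z in rad, then the gripper command: -1 is shut, 1 is fully open, values between are in proportion. A call has 1 to 8 rows; each row is the pose to reach, as a shift and turn from the pose commanded when the call began; what a row does not reach only later rows make up. A row lasts 1/8 s, in which the tool goes at most 62.5 mm and 10.7 degrees, less where a joint would pass 70% of its speed; a pose out of reach is approached as far as the arm can. A call with a gripper value outside its range is refused whole. The fingers move at their own pace and stop on an object; "grip_force" is the grip in N (left out, the last holds). Time passes only in rows, so rows that repeat a pose let the fingers close. It gives the time, the measured TCP pose, the force and the opening at its end, in the units of the state.
- get_obs(): the state, without advancing time (a new reading comes with each control period).
- optics.read_camera(name): name is "scene" or "top"; returns a dict with "image" (400x640x3 uint8, red, green, blue), "intrinsics" (3x3 intrinsics, pixels), "dist" ([k1, k2, p1, p2, k3] as OpenCV has them; the pictures are not rectified), "extrinsics" (4x4, takes a point from world to camera coordinates). Camera axes: x right, y up, looking along -z (the intrinsics and any distortion apply to the point x, -y, -z); pixel columns grow to the right and rows downward; lengths in mm; the calibration is good to about 2 mm. A picture is of the moment at which its call begins. There is no depth.
- sign_off(): hands the job in, once; it reports no verdict.
The state is a dict: "t": time; "joint_positions": joint angles; "dq": joint speeds; "tau": joint torques, N m; "tcp_pos": TCP position; "orientation": TCP orientation; "force": force on the tool from outside, world axes, zero at the start; "moment": the same for the moment, N m; "finger_gap": finger opening in mm.
Only numpy, scipy, OpenCV 4.12 (cv2) and the standard library are available. Lean on these libraries where they do the work, as an engineer would, in place of code of your own. Each camera call takes 0.05 s, during which the arm holds its last target.

## Working session

There is one attempt and no reset: what is moved stays moved. The work goes in short steps, Python scripts to look and compute and a tool call to move; the robot and the scene stay as the last step left them, time stands still between calls to the robot, and variables do not carry over. Pictures are saved under pics/ and viewed, and the job is handed in when it is done.

Besides the shell and the picture viewer there is one more tool, called after "Request:" by a JSON object that holds its "method" and its "body", one argument or row to a line. servo_tool: Moves the arm, as the interface text tells. Its arguments: {"type":"object","properties":{"motion":{"type":"array"},"grip_force":{"type":"number"}},"required":["motion"]}

```bash
mkdir -p pics; cat > h.py <<'E'
import numpy as np, cv2
from bench import get_obs, optics, sign_off, robot
def snap(name,fn):
    r=optics.read_camera(name); cv2.imwrite(fn,cv2.cvtColor(r["image"],cv2.COLOR_RGB2BGR))
    return r
F=np.diag([1.,-1,-1])
def cam(r):
    E=np.array(r["extrinsics"],float); return np.array(r["intrinsics"],float),np.array(r["dist"],float),F@E[:3,:3],F@E[:3,3]
def proj(r,P):
    K,d,R,t=cam(r); P=np.atleast_2d(np.array(P,float))
    return cv2.projectPoints(P,cv2.Rodrigues(R)[0],t,K,d)[0].reshape(-1,2)
def ray(r,uv):
    K,d,R,t=cam(r); n=cv2.undistortPoints(np.array(uv,float).reshape(-1,1,2),K,d).reshape(-1,2)
    D=np.c_[n,np.ones(len(n))]@R; return -R.T@t,D
def atz(r,uv,z):
    c,D=ray(r,uv); return c+D*((z-c[2])/D[:,2])[:,None]
def tri(r1,u1,r2,u2):
    c1,D1=ray(r1,u1);c2,D2=ray(r2,u2);out=[]
    for a,b in zip(D1,D2):
        s=np.linalg.lstsq(np.c_[a,-b],c2-c1,rcond=None)[0]
        p,q=c1+s[0]*a,c2+s[1]*b; out.append(np.r_[(p+q)/2,np.linalg.norm(p-q)])
    return np.array(out)
E
python3 - <<'E'
from h import *
import pickle
np.set_printoptions(precision=3,suppress=True)
o=get_obs();print({k:np.round(v,2) for k,v in o.items()})
R={}
for n in("scene","top"):
    R[n]=snap(n,f"pics/{n}0.png"); K,d,RR,t=cam(R[n]); print(n,K[0,0],d,-RR.T@t, RR[2])
pickle.dump(R,open("r0.pkl","wb"))
E
```

```text
{'t': np.float64(0.0), 'joint_positions': array([ 1.05,  0.22,  1.53, -0.  ,  1.39, -0.13]), 'dq': array([ 0.,  0., -0., -0., -0.,  0.]), 'tau': array([  0.  , -49.46, -38.74,   0.07,   0.06,  -0.  ]), 'tcp_pos': array([240.08, 576.35, 221.43]), 'orientation': array([-0.  ,  0.2 ,  0.98, -0.  ]), 'force': array([-0.06,  0.09,  0.29]), 'moment': array([-0.03,  0.02,  0.01]), 'finger_gap': np.float64(86.76)}
scene 396.9809669621001 [0.017 0.    0.    0.    0.   ] [1040.23    39.472  914.91 ] [-0.52  -0.066 -0.852]
top 485.2721838456093 [-0.153  0.     0.     0.     0.   ] [ 344.753  -33.584 1389.324] [ 0.134  0.025 -0.991]
```

View pics/scene0.png

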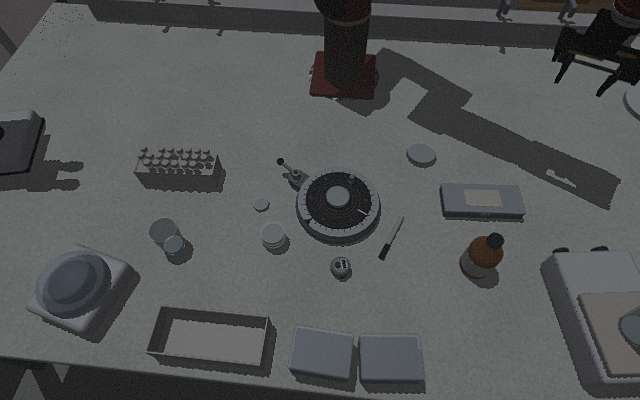

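View pics/top0.png

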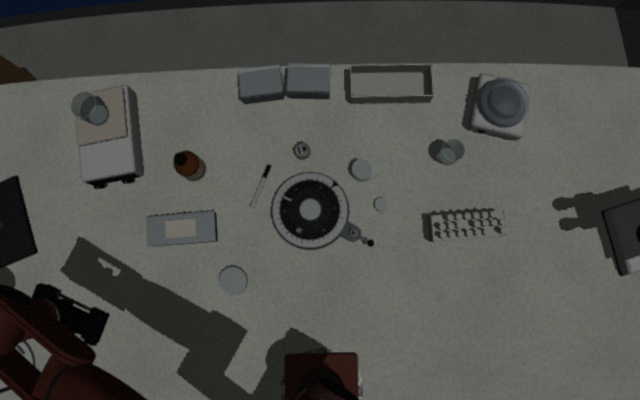

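```bash
python3 - <<'E'
import cv2
a=cv2.imread("pics/top0.png")[160:260,260:390]; b=cv2.imread("pics/scene0.png")[145:245,265:395]
for n,i in(("t",a),("s",b)):
    i=cv2.resize(i,None,fx=6,fy=6,interpolation=cv2.INTER_CUBIC); i=cv2.convertScaleAbs(i,alpha=1.5); cv2.imwrite(f"pics/crop_{n}.png",i)
E
```

```text
(no output)
```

View pics/crop_t.png

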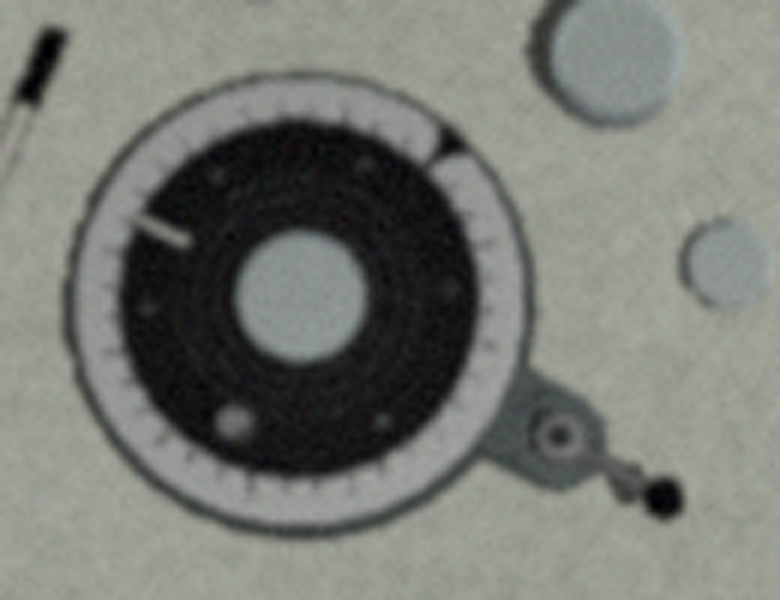

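View pics/crop_s.png

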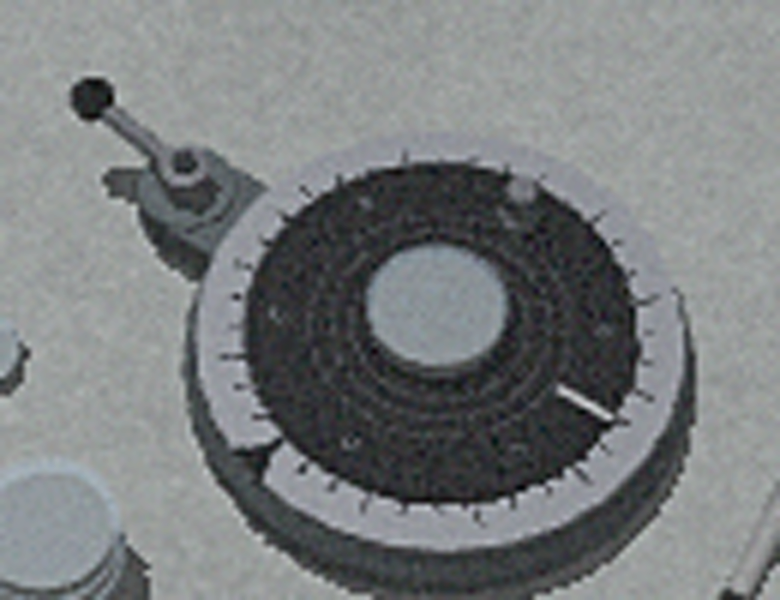

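```bash
cat > meas.py <<'E'
from h import *
import pickle
from scipy.optimize import least_squares
np.set_printoptions(precision=2,suppress=True)
E
python3 - <<'E'
from meas import *
R=pickle.load(open("r0.pkl","rb")); T,S=R["top"],R["scene"]
ct=lambda p:np.array([260,160])+(np.array(p)+.5)/6-.5
cs=lambda p:np.array([265,145])+(np.array(p)+.5)/6-.5
t=ct([[140,222],[190,243],[235,422],[430,162],[663,498],[560,436],[302,297]])
s=cs([[612,418],[560,388],[522,186],[280,443],[93,98],[185,160],[438,303]])
names="mark_o mark_i post zero_i knob pivot dishtop".split()
X=tri(T,t,S,s)
for n,x in zip(names,X): print(n,x)
for zz,(r,p,nm) in ((41,(T,t,'T')),(41,(S,s,'S'))):
  print(nm); 
  for n,z,u in zip(names,[41,41,63,41,49,49,56],p): print(n,atz(r,[u],z)[0])
# unwrap table for both about rough centre, fit table-disk dark edge
def circ(r,c0,rad,z,inner_dark):
    g=cv2.cvtColor(r["image"],cv2.COLOR_RGB2GRAY).astype(np.float32)
    c=np.array(c0,float)
    for _ in range(6):
        pts=[]
        for a in np.arange(0,2*np.pi,np.pi/90):
            rr=np.arange(rad-7,rad+7,.25)
            P=np.c_[c[0]+rr*np.cos(a),c[1]+rr*np.sin(a),np.full(len(rr),z)]
            uv=proj(r,P).astype(np.float32); v=cv2.remap(g,uv[:,0].reshape(1,-1),uv[:,1].reshape(1,-1),cv2.INTER_LINEAR)[0]
            v=cv2.GaussianBlur(v.reshape(1,-1),(0,0),4)[0]; d=np.gradient(v); i=np.argmax(d if inner_dark else -d)
            pts.append(P[i,:2])
        pts=np.array(pts)
        q=least_squares(lambda q:np.hypot(pts[:,0]-q[0],pts[:,1]-q[1])-q[2],[*c,rad],loss='soft_l1').x
        c=q[:2]
    return q
c0=X[-1][:2]
for nm,r in(("T",T),("S",S)):
    print(nm,"table",circ(r,c0,85,41,True),"ring",circ(r,c0,106,36,False),"dish",circ(r,c0,31,56,False))
E
```

```text
mark_o [543.79  99.13  41.51   2.08]
mark_i [532.97  76.05  43.8    3.13]
post [447.    53.8   66.21   1.51]
zero_i [569.38 -37.7   39.98   1.63]
knob [ 409.02 -141.28   52.17    1.22]
pivot [438.56 -95.02  52.11   0.8 ]
dishtop [504.78  22.59  57.54   1.38]
T
mark_o [543.89  98.14  41.  ]
mark_i [533.42  74.71  41.  ]
post [447.3   53.26  63.  ]
zero_i [569.31 -38.51  41.  ]
knob [ 409.27 -142.14   49.  ]
pivot [438.84 -95.56  49.  ]
dishtop [505.02  21.97  56.  ]
S
mark_o [543.4  100.21  41.  ]
mark_i [531.19  77.74  41.  ]
post [444.68  54.61  63.  ]
zero_i [569.84 -36.81  41.  ]
knob [ 406.64 -141.33   49.  ]
pivot [436.35 -95.1   49.  ]
dishtop [503.75  23.25  56.  ]
T table [506.66  24.57  84.17] ring [505.87  24.32 104.74] dish [505.56  22.55  30.19]
S table [505.92  24.96  85.63] ring [505.06  24.44 105.01] dish [504.2   22.63  30.12]
```

Request:
{"method": "servo_tool", "body": {
  "motion": [10, -30, 0, -0.1, -1, 30, -80, 0, -0.25, -1, 52, -135, 0, -0.42, -1, 75, -192, 0, -0.6, -1, 98, -250, 0, -0.78, -1, 120, -308, 0, -0.95, -1, 142, -362, 0, -1.12, -1, 160, -405, 0, -1.28, -1],
  "grip_force": 20
}}

```text
t: 1.1
tcp_pos: [400.7, 169.8, 222.4]
orientation: [0.0, 0.745, 0.667, -0.0]
force: [0.9, 0.4, -0.3]
finger_gap: 15.0
```

```bash
python3 - <<'E'
from meas import *
o=get_obs();print(o['t'],o['tcp_pos'],o['joint_positions'],o['finger_gap'],o['force'])
w,x,y,z=o['orientation'];print(np.degrees(np.arctan2(2*(x*y+w*z),1-2*(y*y+z*z))))
E
```

```text
1.1 [400.66 169.79 222.39] [ 0.22 -0.25  1.99 -0.    1.4   0.33] 15.024011841604574 [ 0.86  0.42 -0.31]
83.67658119457309
```

Request:
{"method": "servo_tool", "body": {
  "motion": [8, -35, -15, -0.08, -1, 18, -80, -45, -0.18, -1, 27, -122, -80, -0.28, -1, 32, -146, -112, -0.35, -1, 32, -146, -130, -0.35, -1, 32, -146, -140, -0.35, -1, 32, -146, -140, -0.35, -1]
}}

```text
t: 1.98
tcp_pos: [431.8, 26.2, 82.0]
orientation: [-0.001, 0.848, 0.53, -0.001]
force: [0.3, -1.1, 0.1]
finger_gap: 0.3
```

```bash
cat > look.py <<'E'
from meas import *
import sys
n=sys.argv[1]
o=get_obs();print(o['t'],o['tcp_pos'],o['finger_gap'],o['force'])
w,x,y,z=o['orientation'];print(np.degrees(np.arctan2(2*(x*y+w*z),1-2*(y*y+z*z))))
T,S=snap("top",f"pics/top{n}.png"),snap("scene",f"pics/scene{n}.png")
pickle.dump({"top":T,"scene":S},open(f"r{n}.pkl","wb"))
a=cv2.imread(f"pics/top{n}.png")[160:260,270:390]; b=cv2.imread(f"pics/scene{n}.png")[145:245,270:390]
cv2.imwrite(f"pics/c{n}.png",cv2.convertScaleAbs(cv2.resize(np.vstack([b,a])if 0 else np.hstack([a,b]),None,fx=3.33,fy=3.33,interpolation=cv2.INTER_CUBIC),alpha=1.6))
E
python3 look.py 1
```

```text
1.975 [431.76  26.21  81.98] 0.32270330257511015 [ 0.25 -1.15  0.08]
64.01579485400359
```

View pics/c1.png

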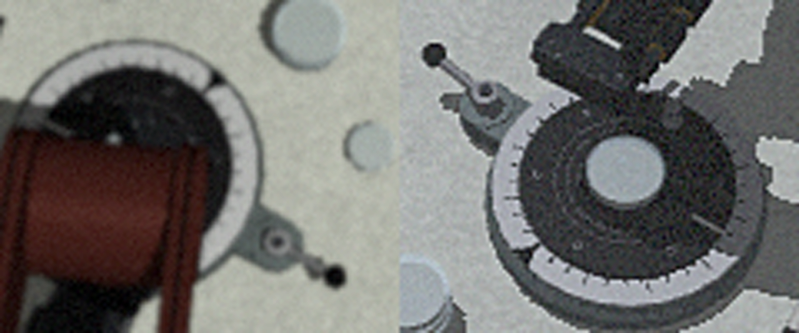

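Request:
{"method": "servo_tool", "body": {
  "motion": [0, 0, -14, 0, -1, 0, 0, -28, 0, -1, 0, 0, -32, 0, -1, 1, 2, -32, 0, -1, 2.2, 4.5, -32, 0, -1, 3.4, 6.8, -32, 0, -1, 4.5, 9, -32, 0, -1]
}}

```text
t: 2.95
tcp_pos: [437.3, 35.1, 50.9]
orientation: [0.0, 0.848, 0.53, 0.0]
force: [0.1, 0.3, -0.2]
finger_gap: 0.3
```

```bash
python3 look.py 2
```

```text
2.95 [437.3   35.08  50.86] 0.32698965790215734 [ 0.11  0.31 -0.16]
63.994346515376364
```

View pics/c2.png

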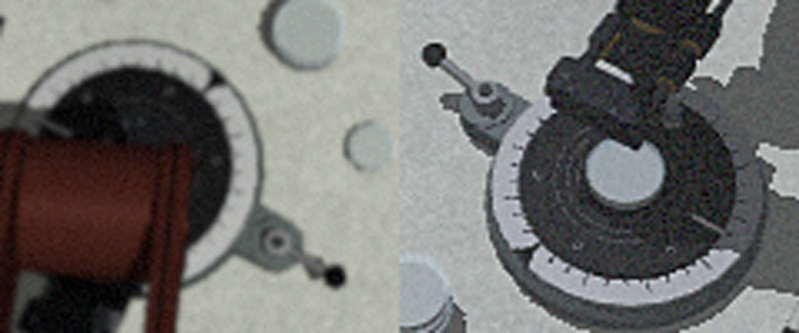

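```bash
cat > arc.py <<'E'
import numpy as np,sys
def arc(c,p,al):
    out=[]
    v=np.array(p)-c
    for a in np.radians(al):
        R=np.array([[np.cos(a),np.sin(a)],[-np.sin(a),np.cos(a)]]); d=R@v-v
        out.append([round(d[0],1),round(d[1],1),round(-a,3)])
    return out,out[-1]
E
python3 - <<'E'
from arc import *
c=np.array([506,24.8]);p=np.array([436.9,34.9])
for al in ([1.5,3,4.5,6,8,10.5,13,16],[4,8,12,16,20,24,28,32],[4,8,12,16,20,24,28,32]):
    o,l=arc(c,p,al);print(o);p=p+l[:2]
E
```

```text
[[np.float64(0.3), np.float64(1.8), np.float64(-0.026)], [np.float64(0.6), np.float64(3.6), np.float64(-0.052)], [np.float64(1.0), np.float64(5.4), np.float64(-0.079)], [np.float64(1.4), np.float64(7.2), np.float64(-0.105)], [np.float64(2.1), np.float64(9.5), np.float64(-0.14)], [np.float64(3.0), np.float64(12.4), np.float64(-0.183)], [np.float64(4.0), np.float64(15.3), np.float64(-0.227)], [np.float64(5.5), np.float64(18.7), np.float64(-0.279)]]
[[np.float64(2.2), np.float64(4.4), np.float64(-0.07)], [np.float64(4.6), np.float64(8.6), np.float64(-0.14)], [np.float64(7.4), np.float64(12.6), np.float64(-0.209)], [np.float64(10.4), np.float64(16.4), np.float64(-0.279)], [np.float64(13.7), np.float64(20.0), np.float64(-0.349)], [np.float64(17.2), np.float64(23.4), np.float64(-0.419)], [np.float64(21.0), np.float64(26.5), np.float64(-0.489)], [np.float64(24.9), np.float64(29.3), np.float64(-0.559)]]
[[np.float64(4.1), np.float64(2.6), np.float64(-0.07)], [np.float64(8.5), np.float64(4.8), np.float64(-0.14)], [np.float64(12.9), np.float64(6.8), np.float64(-0.209)], [np.float64(17.5), np.float64(8.4), np.float64(-0.279)], [np.float64(22.2), np.float64(9.7), np.float64(-0.349)], [np.float64(27.0), np.float64(10.7), np.float64(-0.419)], [np.float64(31.8), np.float64(11.4), np.float64(-0.489)], [np.float64(36.7), np.float64(11.7), np.float64(-0.559)]]
```

Request:
{"method": "servo_tool", "body": {
  "motion": [0.3, 1.8, 0, -0.026, -1, 0.6, 3.6, 0, -0.052, -1, 1.0, 5.4, 0, -0.079, -1, 1.4, 7.2, 0, -0.105, -1, 2.1, 9.5, 0, -0.14, -1, 3.0, 12.4, 0, -0.183, -1, 4.0, 15.3, 0, -0.227, -1, 5.5, 18.7, 0, -0.279, -1]
}}

```text
t: 4.05
tcp_pos: [442.3, 53.4, 50.5]
orientation: [0.0, 0.914, 0.406, -0.0]
force: [-0.9, -2.9, -0.3]
finger_gap: 0.8
```

```bash
python3 look.py 3
```

```text
4.05 [442.27  53.42  50.48] 0.7935499509388696 [-0.87 -2.92 -0.34]
47.85604535072299
```

View pics/c3.png

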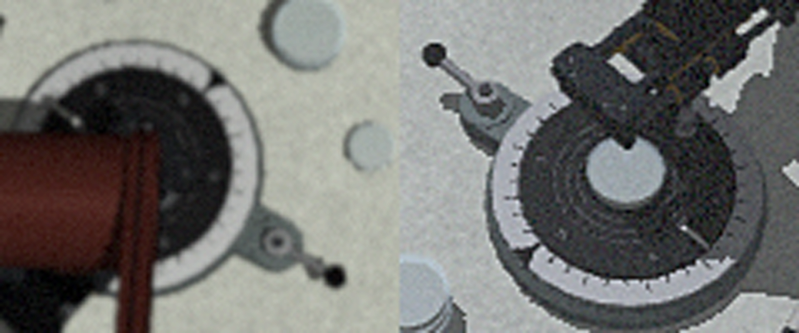

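Request:
{"method": "servo_tool", "body": {
  "motion": [2.2, 4.4, 0, -0.07, -1, 4.6, 8.6, 0, -0.14, -1, 7.4, 12.6, 0, -0.209, -1, 10.4, 16.4, 0, -0.279, -1, 13.7, 20, 0, -0.349, -1, 17.2, 23.4, 0, -0.419, -1, 21, 26.5, 0, -0.489, -1, 24.9, 29.3, 0, -0.559, -1],
  "grip_force": 40
}}

```text
t: 5.15
tcp_pos: [467.1, 82.5, 50.4]
orientation: [0.0, 0.99, 0.138, -0.0]
force: [-0.4, -4.1, -0.3]
finger_gap: 0.4
```

```bash
cat > ang.py <<'E'
from meas import *
def prof(r,c,z,r0,r1):
    g=cv2.cvtColor(r["image"],cv2.COLOR_RGB2GRAY).astype(np.float32)
    A=np.radians(np.arange(-180,180,.25)); rr=np.arange(r0,r1,1.)
    P=np.array([[c[0]+q*np.cos(a),c[1]+q*np.sin(a),z] for q in rr for a in A])
    uv=proj(r,P).astype(np.float32).reshape(len(rr),len(A),2)
    m=cv2.remap(g,uv[...,0],uv[...,1],cv2.INTER_LINEAR); return np.degrees(A),m
def peak(A,v,lo,hi,sgn):
    v=cv2.GaussianBlur((sgn*v).reshape(1,-1).astype(np.float32),(0,0),4)[0]
    k=(A>=lo)&(A<=hi); a=A[k]; w=v[k]; i=np.argmax(w); b=np.median(w)
    s=(abs(a-a[i])<4); ww=np.clip(w[s]-b-.4*(w[i]-b),0,None); return (a[s]*ww).sum()/ww.sum(), w[i]-b
C={"top":(506.66,24.57),"scene":(505.92,24.96)}
def run(n,lo,hi):
    R=pickle.load(open(f"r{n}.pkl","rb"))
    for k in("scene","top"):
        A,m=prof(R[k],C[k],41,61,83); mk=peak(A,m.mean(0),lo,hi,1)
        A,m=prof(R[k],C[k],38.5,88,100); zl=peak(A,m.mean(0),-60,-30,-1)
        print(k,"mark",mk,"zero",zl,"to turn",mk[0]-zl[0])
if __name__=="__main__":
    import sys; run(sys.argv[1],float(sys.argv[2]),float(sys.argv[3]))
E
python3 look.py 4; for a in "0 45 80" "3 30 80" "4 -5 45"; do python3 ang.py $a; done
```

```text
5.15 [467.11  82.5   50.45] 0.40903455542415584 [-0.39 -4.13 -0.3 ]
15.887953998268575
scene mark (np.float64(63.790066869690136), np.float32(68.16202)) zero (np.float64(-45.22148507906513), np.float32(59.7029)) to turn 109.01155194875527
top mark (np.float64(62.433815426694565), np.float32(57.62568)) zero (np.float64(-45.23981824780115), np.float32(48.353706)) to turn 107.67363367449572
scene mark (np.float64(51.62147135711668), np.float32(29.934063)) zero (np.float64(-45.209679500304944), np.float32(64.89302)) to turn 96.83115085742162
top mark (np.float64(50.82161325230144), np.float32(24.275265)) zero (np.float64(-45.248089062643245), np.float32(52.096054)) to turn 96.06970231494469
scene mark (np.float64(19.397600955422863), np.float32(74.36253)) zero (np.float64(-45.22037753451764), np.float32(64.99133)) to turn 64.6179784899405
top mark (np.float64(19.551314000474274), np.float32(30.18934)) zero (np.float64(-45.24679204091072), np.float32(53.119873)) to turn 64.798106041385
```

View pics/c4.png

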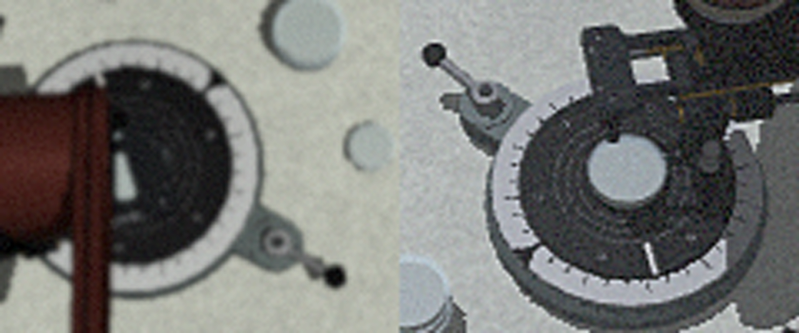

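Request:
{"method": "servo_tool", "body": {
  "motion": [4.1, 2.6, 0, -0.07, -1, 8.5, 4.8, 0, -0.14, -1, 12.9, 6.8, 0, -0.209, -1, 17.5, 8.4, 0, -0.279, -1, 22.2, 9.7, 0, -0.349, -1, 27, 10.7, 0, -0.419, -1, 31.8, 11.4, 0, -0.489, -1, 36.7, 11.7, 0, -0.559, -1]
}}

```text
t: 6.25
tcp_pos: [503.2, 94.4, 50.3]
orientation: [0.0, 0.99, -0.14, -0.001]
force: [-3.0, -1.7, 2.8]
finger_gap: 0.7
```

```bash
python3 look.py 5; python3 ang.py 5 -30 20;python3 - <<'E'
from arc import *
c=np.array([506,24.8]);p=np.array([504,94.6])
p=np.array([436.9+5.5+24.9+36.7,34.9+18.7+29.3+11.7]);print(p)
for al in ([4,8,12,16,20,24,27,28],):
    o,l=arc(c,p,al);print([float(x) for q in o for x in q])
E
```

```text
6.25 [503.23  94.42  50.31] 0.6517079999740062 [-2.96 -1.65  2.83]
-16.061291723098567
scene mark (np.float64(-12.66335876022506), np.float32(77.440186)) zero (np.float64(-45.158756009705705), np.float32(64.894806)) to turn 32.49539724948065
top mark (np.float64(-11.336906743505827), np.float32(69.69055)) zero (np.float64(-45.26579133050525), np.float32(54.143192)) to turn 33.92888458699942
[504.   94.6]
[4.9, -0.0, -0.07, 9.7, -0.4, -0.14, 14.6, -1.1, -0.209, 19.3, -2.2, -0.279, 24.0, -3.5, -0.349, 28.6, -5.2, -0.419, 31.9, -6.7, -0.471, 33.0, -7.2, -0.489]
```

View pics/c5.png

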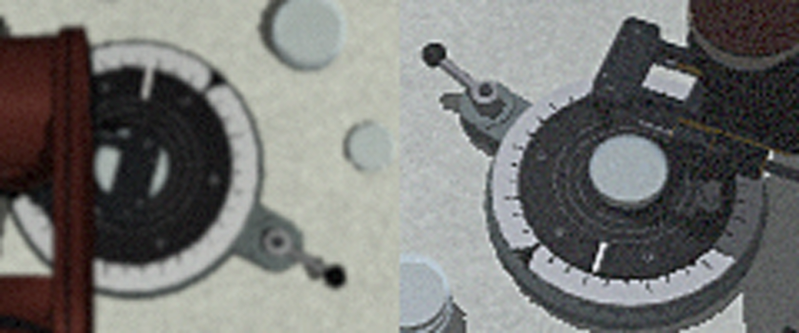

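Request:
{"method": "servo_tool", "body": {
  "motion": [4.9, 0, 0, -0.07, -1, 9.7, -0.4, 0, -0.14, -1, 14.6, -1.1, 0, -0.209, -1, 19.3, -2.2, 0, -0.279, -1, 24, -3.5, 0, -0.349, -1, 28.6, -5.2, 0, -0.419, -1, 31.9, -6.7, 0, -0.471, -1, 33, -7.2, 0, -0.489, -1]
}}

```text
t: 7.35
tcp_pos: [536.5, 87.7, 50.3]
orientation: [-0.0, 0.927, -0.374, -0.001]
force: [-2.2, 1.0, 1.1]
finger_gap: 0.4
```

```bash
python3 look.py 6; python3 ang.py 6 -44 -20;python3 - <<'E'
from meas import *
R=pickle.load(open("r6.pkl","rb"))
for k in R:
    a=R[k]["image"][160:240,275:375] if k=="scene" else R[k]["image"][165:235,270:360]
    cv2.imwrite(f"pics/z6{k}.png",cv2.convertScaleAbs(cv2.resize(a[...,::-1],None,fx=7,fy=7,interpolation=cv2.INTER_CUBIC),alpha=1.5))
E
```

```text
7.35 [536.47  87.7   50.31] 0.3823088148486571 [-2.19  0.99  1.12]
-43.97854290540775
scene mark (np.float64(-40.237522276834376), np.float32(79.16011)) zero (np.float64(-45.22848620797622), np.float32(65.57808)) to turn 4.990963931141842
top mark (np.float64(-38.9192420968907), np.float32(67.44393)) zero (np.float64(-45.24824731647676), np.float32(53.96795)) to turn 6.329005219586058
```

View pics/z6top.png

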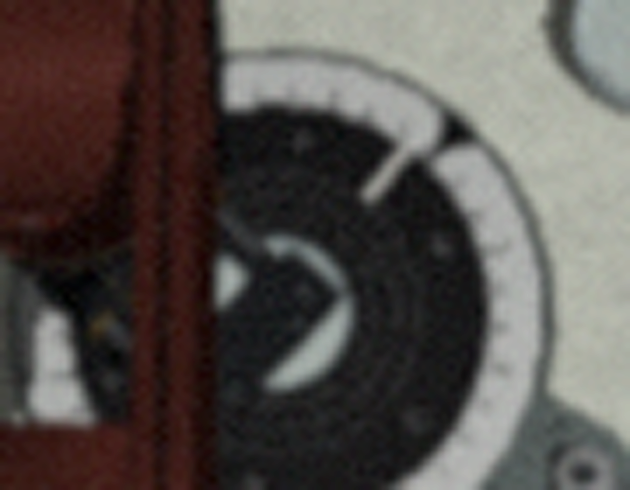

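View pics/z6scene.png

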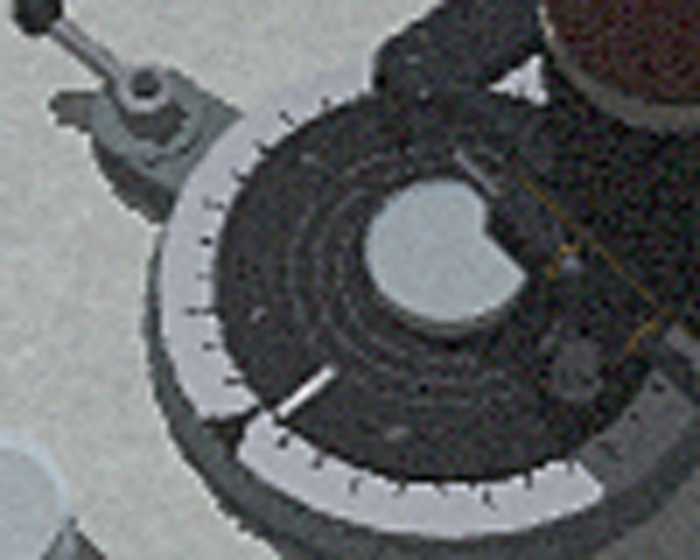

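```bash
cat > ang2.py <<'E'
from ang import *
CR={"top":(505.87,24.32),"scene":(505.06,24.44)}
def lat(r,c,z,rs,th0,sgn):
    # perpendicular offset of line centre from the ray at th0, per radius -> points
    g=sgn*cv2.cvtColor(r["image"],cv2.COLOR_RGB2GRAY).astype(np.float32)
    a=np.radians(th0);u=np.array([np.cos(a),np.sin(a)]);n=np.array([-u[1],u[0]])
    s=np.arange(-7,7.01,.25);out=[]
    for q in rs:
        P=np.array([[*(np.array(c)+q*u+x*n),z] for x in s]); uv=proj(r,P).astype(np.float32)
        v=cv2.remap(g,uv[:,0].reshape(1,-1),uv[:,1].reshape(1,-1),cv2.INTER_LINEAR)[0]
        w=np.clip(v-np.median(v)-.3*(v.max()-np.median(v)),0,None); i=np.argmax(v); w[abs(s-s[i])>4]=0
        out.append(np.array(c)+q*u+(w@s/w.sum())*n)
    return np.array(out)
import sys
R=pickle.load(open(f"r{sys.argv[1]}.pkl","rb")); th=float(sys.argv[2])
for k in("top","scene"):
    M=lat(R[k],C[k],41,np.arange(62,83,1.),th,1); Z=lat(R[k],C[k],36,np.arange(88,97,1.),-45,-1)
    for nm,cc,cr in (("own",C[k],CR[k]),("avg",(506,24.8),(506,24.8))):
        f=lambda P,c:np.degrees(np.arctan2(P[:,1]-c[1],P[:,0]-c[0]))
        am,az=f(M,cc),f(Z,cr)
        print(k,nm,"mark %.2f±%.2f zero %.2f±%.2f turn %.2f"%(am.mean(),am.std(),az.mean(),az.std(),am.mean()-az.mean()))
    # mark line direction
    d=M[-1]-M[0];x=cv2.fitLine(M.astype(np.float32),cv2.DIST_L2,0,.01,.01).ravel();print(k,"line dir",np.degrees(np.arctan2(x[1],x[0])))
E
python3 ang2.py 6 -39.5
```

```text
top own mark -38.89±0.09 zero -44.57±0.12 turn 5.67
top avg mark -38.70±0.09 zero -44.83±0.11 turn 6.13
top line dir -39.03685
scene own mark -40.25±0.11 zero -45.29±0.23 turn 5.04
scene avg mark -40.19±0.11 zero -45.86±0.24 turn 5.67
scene line dir -40.658817
```

```bash
python3 - <<'E'
from arc import *
c=np.array([506,24.8]);p=np.array([537,87.4])
o,l=arc(c,p,[1,2,3,4,5,5.5]);print([float(x) for q in o for x in q])
E
```

```text
[1.1, -0.6, -0.017, 2.2, -1.1, -0.035, 3.2, -1.7, -0.052, 4.3, -2.3, -0.07, 5.3, -2.9, -0.087, 5.9, -3.3, -0.096]
```

Request:
{"method": "servo_tool", "body": {
  "motion": [1.1, -0.6, 0, -0.017, -1, 2.2, -1.1, 0, -0.035, -1, 3.2, -1.7, 0, -0.052, -1, 4.3, -2.3, 0, -0.07, -1, 5.3, -2.9, 0, -0.087, -1, 5.9, -3.3, 0, -0.096, -1, 5.9, -3.3, 0, -0.096, -1, 5.9, -3.3, 0, -0.096, -1]
}}

```text
t: 8.45
tcp_pos: [543.0, 84.1, 50.5]
orientation: [-0.0, 0.908, -0.419, 0.0]
force: [-1.3, 1.0, -1.1]
finger_gap: 0.5
```

```bash
python3 look.py 7; python3 ang2.py 7 -45;python3 - <<'E'
from meas import *
R=pickle.load(open("r7.pkl","rb"))
o=[]
for k in R:
    a=R[k]["image"][185:225,290:340] if k=="scene" else R[k]["image"][170:210,305:355]
    o.append(cv2.convertScaleAbs(cv2.resize(a[...,::-1],None,fx=8,fy=8,interpolation=cv2.INTER_CUBIC),alpha=1.5))
cv2.imwrite(f"pics/z7.png",np.hstack(o))
E
```

```text
8.45 [542.95  84.06  50.52] 0.5470736584642462 [-1.27  1.01 -1.15]
-49.56629882803661
top own mark -44.81±0.11 zero -44.55±0.07 turn -0.26
top avg mark -44.57±0.10 zero -44.82±0.07 turn 0.25
top line dir -44.079933
scene own mark -46.24±0.26 zero -45.27±0.25 turn -0.98
scene avg mark -46.20±0.26 zero -45.84±0.26 turn -0.36
scene line dir -44.768425
```

View pics/z7.png

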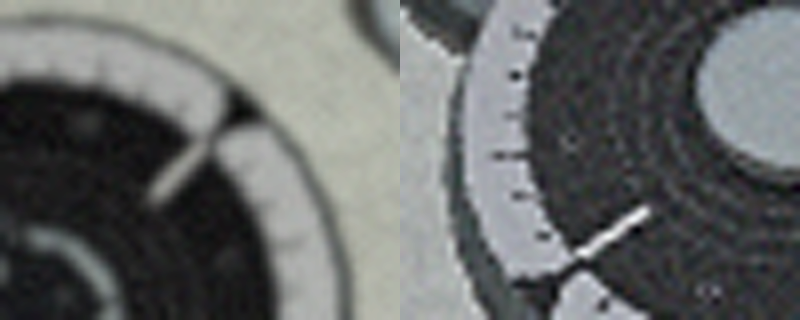

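Request:
{"method": "servo_tool", "body": {
  "motion": [-1.7, 1.1, 0, 0, -1, -5, 3.2, 0, 0, -1, -10, 6.3, 0, 0, -1, -14, 9, 0, 0, -1, -14, 9, 15, 0, -1, -14, 9, 50, 0, -1, -14, 9, 90, 0, -1, -14, 9, 100, 0, -1]
}}

```text
t: 9.55
tcp_pos: [531.4, 93.2, 154.9]
orientation: [-0.002, 0.908, -0.419, 0.003]
force: [-0.6, -0.6, 0.5]
finger_gap: 0.5
```

```bash
python3 look.py 8; python3 ang2.py 8 -45
```

```text
9.55 [531.42  93.2  154.92] 0.5264394460494685 [-0.58 -0.63  0.53]
-49.56554399183754
top own mark -44.81±0.12 zero -44.64±0.06 turn -0.17
top avg mark -44.57±0.10 zero -44.90±0.06 turn 0.34
top line dir -43.893745
scene own mark -46.25±0.25 zero -45.25±0.24 turn -1.00
scene avg mark -46.21±0.25 zero -45.83±0.25 turn -0.38
scene line dir -44.865616
```

View pics/c8.png

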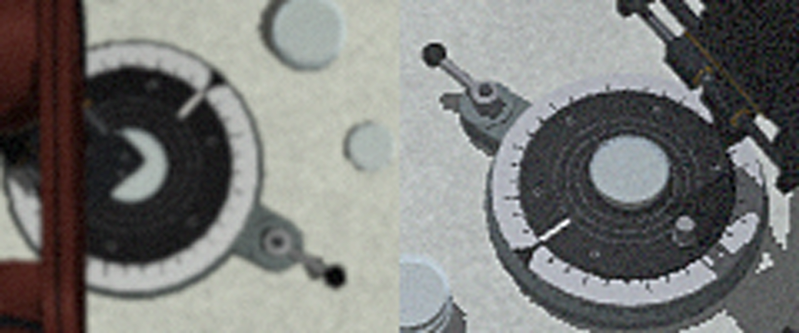

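Request:
{"method": "servo_tool", "body": {
  "motion": [-5, -12, 0, 0.18, -1, -15, -40, 0, 0.36, -1, -27, -72, 0, 0.54, -1, -39, -104, 0, 0.72, -1, -51, -136, 0, 0.9, -1, -63, -168, 0, 1.08, -1, -75, -200, 0, 1.26, -1, -85, -228, 0, 1.44, -1]
}}

```text
t: 10.65
tcp_pos: [442.3, -135.5, 148.8]
orientation: [-0.001, 0.958, 0.286, -0.001]
force: [0.4, 0.4, 0.5]
finger_gap: 0.5
```

Request:
{"method": "servo_tool", "body": {
  "motion": [-4, -11, 0, 0.18, -1, -8, -21, 0, 0.36, -1, -8, -21, 0, 0.54, -1, -8, -21, 0, 0.72, -1, -8, -21, 0, 0.9, -1, -8, -21, 0, 1.08, -1, -8, -21, 0, 1.26, -1, -8, -21, 0, 1.44, -1]
}}

```text
t: 11.65
tcp_pos: [434.8, -155.3, 148.7]
orientation: [-0.002, 0.532, 0.847, -0.0]
force: [-1.4, -0.3, 0.4]
finger_gap: 0.6
```

Request:
{"method": "servo_tool", "body": {
  "motion": [0, 0, 0, 0.18, -1, 0, 0, -10, 0.36, -1, 0, 0, -30, 0.54, -1, 0, 0, -50, 0.56, -1, 0, 0, -60, 0.56, -1, 0, 0, -60, 0.56, -1]
}}

```text
t: 12.4
tcp_pos: [434.8, -155.3, 89.1]
orientation: [-0.002, 0.28, 0.96, 0.0]
force: [0.7, 0.2, -0.4]
finger_gap: 0.2
```

```bash
python3 look.py 9; python3 ang2.py 9 -45
```

```text
12.4 [ 434.78 -155.29   89.14] 0.16516700381279484 [ 0.69  0.19 -0.45]
147.49165960995285
top own mark -44.81±0.14 zero -44.72±0.13 turn -0.09
top avg mark -44.57±0.13 zero -44.99±0.12 turn 0.42
top line dir -43.902103
scene own mark -46.12±0.31 zero -45.18±0.30 turn -0.94
scene avg mark -46.08±0.31 zero -45.76±0.31 turn -0.32
scene line dir -44.63639
```

View pics/c9.png

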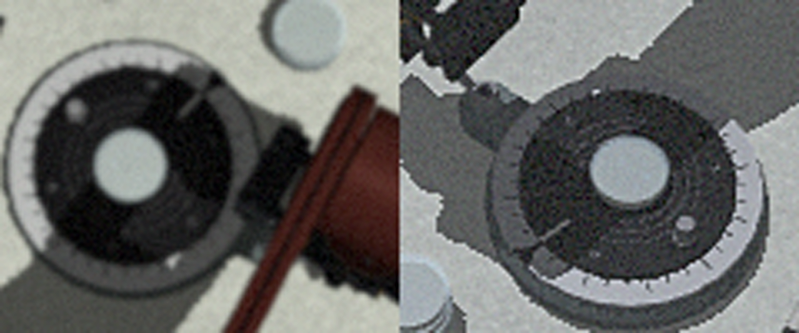

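View pics/scene9.png

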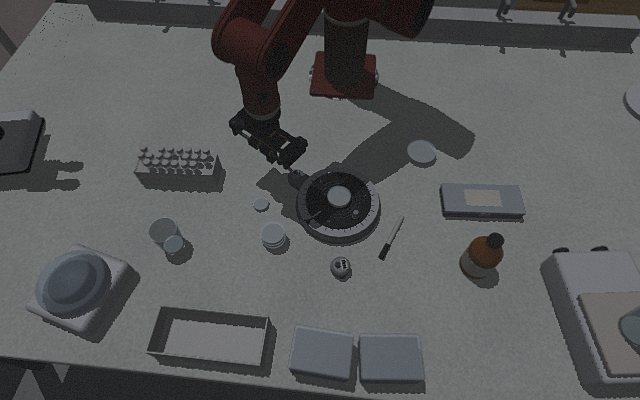

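Request:
{"method": "servo_tool", "body": {
  "motion": [0, 0, -15, 0, -1, 0, 0, -30, 0, -1, 0, 0, -42, 0, -1, 0, 0, -47, 0, -1, -1.7, 1.1, -47, 0, -1, -3.8, 2.4, -47, 0, -1, -5.1, 3.2, -47, 0, -1]
}}

```text
t: 13.38
tcp_pos: [431.0, -152.8, 44.0]
orientation: [0.0, 0.28, 0.96, -0.0]
force: [0.3, 0.5, 0.1]
finger_gap: 0.2
```

```bash
python3 look.py 10; python3 - <<'E'
from arc import *
c=np.array([437.5,-95.3]);p=np.array([435.9-5.1,-155.9+3.2]);print(p)
for al in ([1.5,3,4.5,6,8,10.5,13,16],[4,8,12,16,20,24,28,32],[4,8,12,16,20,24,27,29]):
    o,l=arc(c,p,al);print([float(x) for q in o for x in q]);p=p+l[:2];print(p)
E
```

```text
13.375 [ 430.98 -152.77   43.98] 0.15495607604513215 [0.29 0.47 0.15]
147.52829759438757
[ 430.8 -152.7]
[-1.5, 0.2, -0.026, -3.0, 0.4, -0.052, -4.5, 0.7, -0.079, -6.0, 1.0, -0.105, -7.9, 1.5, -0.14, -10.3, 2.2, -0.183, -12.7, 3.0, -0.227, -15.6, 4.1, -0.279]
[ 415.2 -148.6]
[-3.7, 1.7, -0.07, -7.2, 3.6, -0.14, -10.6, 5.8, -0.209, -13.8, 8.2, -0.279, -16.9, 10.8, -0.349, -19.8, 13.7, -0.419, -22.4, 16.7, -0.489, -24.9, 19.9, -0.559]
[ 390.3 -128.7]
[-2.2, 3.4, -0.07, -4.2, 6.9, -0.14, -5.9, 10.5, -0.209, -7.4, 14.3, -0.279, -8.6, 18.2, -0.349, -9.5, 22.1, -0.419, -10.0, 25.1, -0.471, -10.3, 27.1, -0.506]
[ 380.  -101.6]
```

View pics/c10.png

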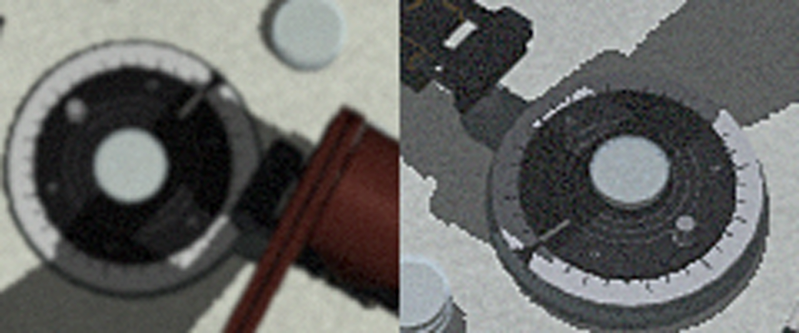

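Request:
{"method": "servo_tool", "body": {
  "motion": [-1.5, 0.2, 0, -0.026, -1, -3, 0.4, 0, -0.052, -1, -4.5, 0.7, 0, -0.079, -1, -6, 1, 0, -0.105, -1, -7.9, 1.5, 0, -0.14, -1, -10.3, 2.2, 0, -0.183, -1, -12.7, 3, 0, -0.227, -1, -15.6, 4.1, 0, -0.279, -1]
}}

```text
t: 14.48
tcp_pos: [415.3, -148.7, 43.7]
orientation: [0.0, 0.412, 0.911, -0.0]
force: [1.8, 0.3, -0.7]
finger_gap: 0.4
```

Request:
{"method": "servo_tool", "body": {
  "motion": [-3.7, 1.7, 0, -0.07, -1, -7.2, 3.6, 0, -0.14, -1, -10.6, 5.8, 0, -0.209, -1, -13.8, 8.2, 0, -0.279, -1, -16.9, 10.8, 0, -0.349, -1, -19.8, 13.7, 0, -0.419, -1, -22.4, 16.7, 0, -0.489, -1, -24.9, 19.9, 0, -0.559, -1]
}}

```text
t: 15.48
tcp_pos: [390.3, -129.0, 43.7]
orientation: [0.0, 0.647, 0.762, -0.0]
force: [0.9, -1.3, -0.2]
finger_gap: 0.7
```

```bash
python3 look.py 11; python3 ang2.py 11 -45
```

```text
15.475 [ 390.27 -128.96   43.72] 0.666816555268373 [ 0.88 -1.26 -0.19]
99.31098170794256
top own mark -44.81±0.12 zero -44.54±0.09 turn -0.27
top avg mark -44.57±0.10 zero -44.81±0.09 turn 0.24
top line dir -43.795853
scene own mark -46.26±0.26 zero -45.26±0.27 turn -1.00
scene avg mark -46.22±0.26 zero -45.83±0.28 turn -0.38
scene line dir -44.865097
```

View pics/c11.png

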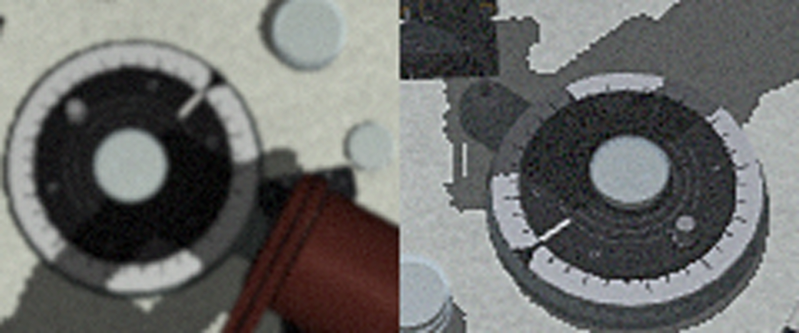

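Request:
{"method": "servo_tool", "body": {
  "motion": [-2.2, 3.4, 0, -0.07, -1, -4.2, 6.9, 0, -0.14, -1, -5.9, 10.5, 0, -0.209, -1, -7.4, 14.3, 0, -0.279, -1, -8.6, 18.2, 0, -0.349, -1, -9.5, 22.1, 0, -0.419, -1, -10, 25.1, 0, -0.471, -1, -10.3, 27.1, 0, -0.506, -1]
}}

```text
t: 16.58
tcp_pos: [379.7, -101.7, 43.5]
orientation: [-0.0, 0.817, 0.577, -0.0]
force: [0.2, -1.1, 0.0]
finger_gap: 0.6
```

```bash
python3 look.py 12; python3 ang2.py 12 -45; python3 - <<'E'
from arc import *
c=np.array([437.5,-95.3]);p=np.array([380,-101.6])
o,l=arc(c,p,[1,2,3,4,5]);print([float(x) for q in o for x in q])
E
```

```text
16.575 [ 379.7  -101.69   43.48] 0.6313833334785919 [ 0.17 -1.08  0.03]
70.5088725133347
top own mark -44.82±0.13 zero -44.54±0.07 turn -0.28
top avg mark -44.58±0.11 zero -44.80±0.07 turn 0.23
top line dir -43.65675
scene own mark -46.23±0.29 zero -45.25±0.27 turn -0.99
scene avg mark -46.19±0.29 zero -45.82±0.28 turn -0.37
scene line dir -44.7005
[-0.1, 1.0, -0.017, -0.2, 2.0, -0.035, -0.3, 3.0, -0.052, -0.3, 4.0, -0.07, -0.3, 5.0, -0.087]
```

View pics/c12.png

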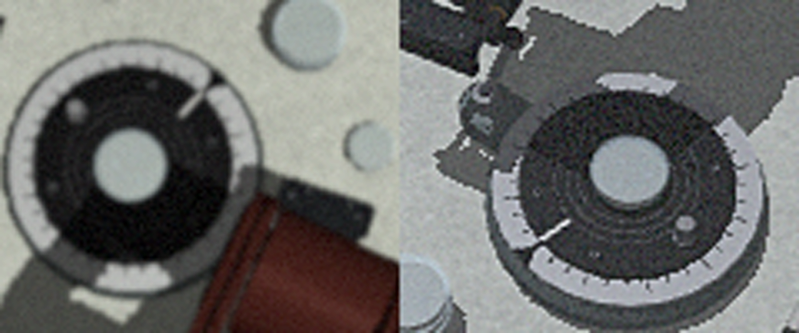

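Request:
{"method": "servo_tool", "body": {
  "motion": [-0.1, 1, 0, -0.017, -1, -0.2, 2, 0, -0.035, -1, -0.3, 3, 0, -0.052, -1, -0.3, 3, 0, -0.052, -1]
}}

```text
t: 17.18
tcp_pos: [379.6, -98.5, 43.5]
orientation: [-0.0, 0.831, 0.556, -0.0]
force: [-0.8, -1.0, 0.2]
finger_gap: 0.6
```

Request:
{"method": "servo_tool", "body": {
  "motion": [0, 1, 0, -0.017, -1, 0, 2, 0, -0.035, -1, 0, 2, 0, -0.035, -1]
}}

```text
t: 17.55
tcp_pos: [379.6, -96.5, 43.5]
orientation: [-0.0, 0.841, 0.541, -0.0]
force: [-0.9, -1.9, 1.0]
finger_gap: 0.5
```

```bash
python3 look.py 13; python3 - <<'E'
from meas import *
R=pickle.load(open("r13.pkl","rb"))
a=R["scene"]["image"][130:210,250:350]
cv2.imwrite("pics/z13.png",cv2.convertScaleAbs(cv2.resize(a[...,::-1],None,fx=7,fy=7,interpolation=cv2.INTER_CUBIC),alpha=2))
for d in(70,75,80,83): 
    f=np.radians(-119.7-d);print(d,(proj(R["scene"],[437.5+55*np.cos(f),-95.3+55*np.sin(f),49])[0]-[250,130])*7)
E
```

```text
17.55 [379.62 -96.47  43.49] 0.5343791343203586 [-0.91 -1.87  1.01]
65.52215085880572
70 [359.72 180.41]
75 [371.27 183.45]
80 [382.44 187.3 ]
83 [388.93 189.98]
```

View pics/z13.png

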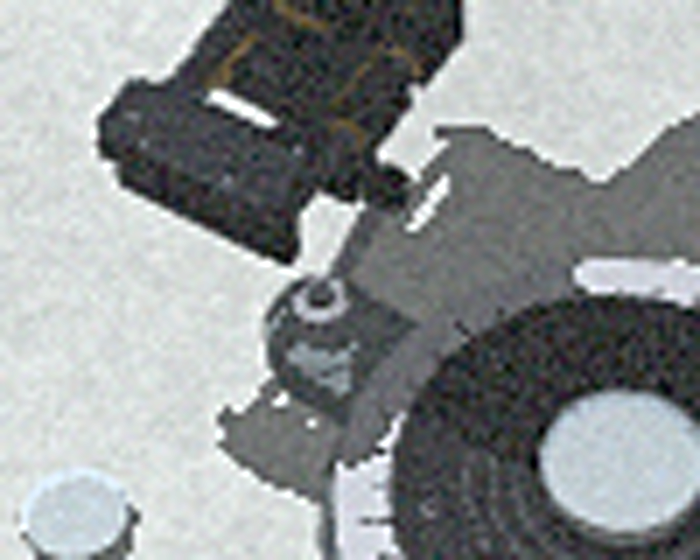

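Request:
{"method": "servo_tool", "body": {
  "motion": [-1, -2.2, 0, 0, -1, -3, -6.5, 0, 0, -1, -7, -15, 0, 0, -1, -8, -18, 0, 0, -1, -8, -18, 20, 0, -1, -8, -18, 65, 0, -1, -8, -18, 110, 0, -1, -8, -18, 120, 0, -1]
}}

```text
t: 18.65
tcp_pos: [373.6, -115.8, 166.9]
orientation: [0.003, 0.841, 0.541, 0.002]
force: [0.7, -0.2, -0.0]
finger_gap: 0.5
```

Request:
{"method": "servo_tool", "body": {
  "motion": [0, -20, 10, 0, -1, 0, -65, 20, 0, -1, 0, -115, 30, 0, -1, 0, -165, 30, 0, -1, 0, -215, 30, 0, -1, 0, -245, 30, 0, -1, 0, -250, 30, 0, -1, 0, -250, 30, 0, -1]
}}

```text
t: 19.65
tcp_pos: [371.3, -363.8, 192.5]
orientation: [-0.001, 0.841, 0.541, 0.0]
force: [0.2, -1.2, -0.2]
finger_gap: 0.6
```

```bash
python3 look.py 14;python3 ang2.py 14 -45; python3 - <<'E'
from meas import *
R=pickle.load(open("r14.pkl","rb"))
a=R["scene"]["image"][130:230,270:390];b=R["top"]["image"][165:265,270:390]
cv2.imwrite("pics/z14.png",cv2.convertScaleAbs(cv2.resize(np.hstack([a,b])[...,::-1],None,fx=3.33,fy=3.33,interpolation=cv2.INTER_CUBIC),alpha=1.6))
for d in(70,75,80,83): 
    f=np.radians(-119.7-d);P=[437.5+55*np.cos(f),-95.3+55*np.sin(f),49];print(d,(proj(R["scene"],P)[0]-[270,130])*3.33,(proj(R["top"],P)[0]-[150,165])*3.33)
E
```

```text
19.65 [ 371.25 -363.81  192.54] 0.6317723786963826 [ 0.25 -1.24 -0.24]
65.50548918813834
top own mark -44.81±0.12 zero -44.54±0.11 turn -0.27
top avg mark -44.57±0.11 zero -44.81±0.11 turn 0.24
top line dir -43.64864
scene own mark -46.25±0.27 zero -45.22±0.29 turn -1.04
scene avg mark -46.21±0.27 zero -45.79±0.30 turn -0.42
scene line dir -44.99479
70 [104.52  85.82] [665.93 291.28]
75 [110.02  87.27] [660.23 290.17]
80 [115.33  89.1 ] [654.64 288.57]
83 [118.42  90.38] [651.36 287.37]
```

View pics/z14.png

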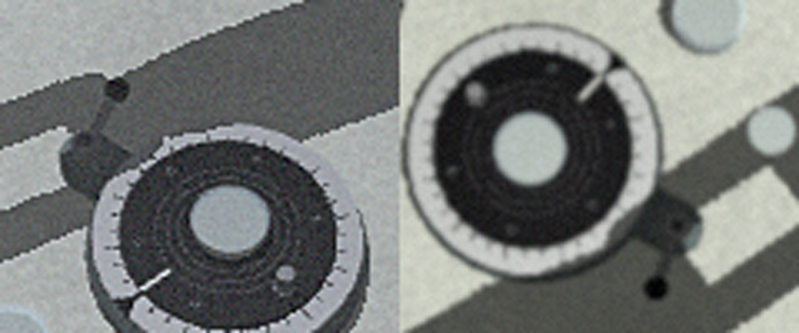

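View pics/scene14.png

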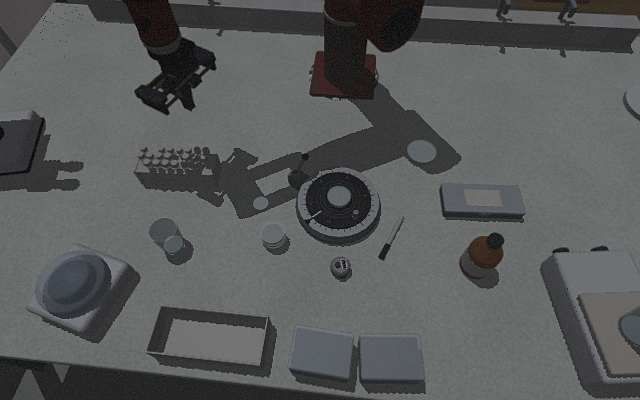

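```bash
python3 -c "
from h import *
sign_off(); print(get_obs()['t'])"
```

```text
the job is handed in; nothing more can be done
the job is handed in; nothing more can be done
```

I turned the table about 107° clockwise by pushing the finger post with closed fingertips, until the white index mark stood on the zero line. After backing off I pushed the clamp lever round close to its stop, backed off again and moved the arm clear. The job was handed in at about 19.7 s of the 67 s allowed; `sign_off` gave no verdict.

My last checks after the lever was closed, from the camera pictures:

- **Index mark:** the top camera puts it −0.3° to +0.2° from the zero line, and the scene camera −0.4° to −1.0°. The two disagree by up to about 1.3°, which comes from the calibration. Even the worst reading is about 1.5 mm, inside the 4 mm allowed. The readings did not change while I moved the lever, so the setting held.
- **Clamp lever:** about 79–81° (1.38–1.41 rad), past the 1.25 required. I stopped on purpose just short of the hard stop at 1.45 rad.
- **Dish:** by eye it lies flat on the middle of the table.
- **Ring:** the zero line reads the same as at the start, within measurement noise.
- **Other things on the bench:** they look untouched by eye.
- **Forces:** the readings between moves were about 4 N or less. I only saw the force at the end of each move, so I cannot rule out short peaks in between.

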